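# Cover the block heater and switch its heat on

### The job

Two identical tube block heaters stand side by side; one is already running under its clear hood, the other stands open. Set the spare clear hood down over the tubes of the open heater, square over the steel kerb and fully home on the deck, then let go and switch that heater's heating on by pushing the upper end of its right-hand rocker in with a fingertip until it snaps over. Set the hood down rather than dropping it, do not ram the heater, leave the left-hand (mixing) rocker off, and leave the running heater and everything else on the bench alone.

Things in the scene. Friction and masses are not known exactly. Their poses are not given: they have to be found in the camera images.
- heater: The open block heater (white case, fixed; all sizes here in mm): 180 wide (y), x from -66 (front) to +115 (back), deck 85 high. Origin on the bench under the case. x points from its front to its back, y to the left as one faces its front, z up; the front faces roughly to the robot. Its aluminium block carries capped tubes standing up to 22 above the deck.
- heater_edge (a point): Middle of the front edge of that heater's deck (x -35, y 0, z 85 in its frame; same axes). From here the control panel slopes forward and down 62, leaning back 28 degrees from upright. At 18 down it: two black rockers, each 18 wide, 27 long up the panel, in frames 2 proud, at y -50 (right, HEAT) and +50 (left, MIX). At 31 down, y 0: a dial 28 in diameter, 13 proud.
- heater_seat (a point): Where the hood's base centre belongs on the open heater: deck height (85 above the bench), x +16, y 0 in its frame. Centre of the steel kerb round the block: outside 102 (x) x 128 (y), 9 high.
- heater_heat (a joint): HEAT rocker of the open heater, the right-hand one, rad: 0 = off (upper half stands out), 0.4 = on (upper half pushed in). Over-centre: its spring holds it at either end, it snaps over past 0.2; 5 to 6 N on the upper half flips it.
- heater_heat_on (a point): The spot to push: face of the HEAT rocker's upper half, 9 above its middle (moves with it). Off, it stands about 6 off the panel; pushed square into the panel it gives 3 to 4, then is rigid. The seated hood's front wall rises 110 above the deck flush with the pushed-in spot, just above it: an upright gripper strikes it, so lean back 25 to 45 degrees, fingertips pointing forward and down.
- heater_mix (a joint): MIX rocker of the open heater, the left-hand one: 0 = off; it must stay off.
- hood_base (a point): Spare hood: clear plastic cover, open below, loose, 0.2 to 0.45 kg. This point is the centre of its open underside. Outside 118 (its x) x 144 (its y) x 110 high, walls 3; inside 112 x 138, so about 5 of play all round the kerb. Square either way round (half a turn is the same).
- hood_handle (a point): Centre of the spare hood's black bar handle, to grasp: bar 90 long along the hood's x, 14 wide (y) and 14 high, 141 above the hood's underside (its axis 31 above the hood's top, 24 clear below the bar between posts at x -35 and +35).
- hood: The spare hood as a body; origin at the centre of its open underside, z up (same as point hood_base).
- busy_heater: The running heater, of the same make and size as the open one, covered; origin and axes likewise. Leave alone.
- busy_heater_heat (a joint): HEAT rocker of the running heater: 0.4 = on; it stays on.
- busy_heater_mix (a joint): MIX rocker of the running heater: 0 = off; it stays off.
- busy_hood: The hood on the running heater, same as the spare one, origin at the centre of its underside. Leave it.
- tip_box: loose bystander, leave it where it is; closed pipette-tip box 84 x 122 x 70 high, 0.3 kg, origin under its centre; stands on the side of the bench where the spare hood is not.
- timer: loose bystander, leave it where it is; flat white bench timer 62 x 70 x 20 high, origin under its centre.
- marker: loose bystander, leave it where it is; marker pen lying flat, 128 long along x, 15 thick, origin under its middle.
- beaker: loose bystander, leave it where it is; small clear beaker 52 in diameter, 55 high, origin under its centre.
Things that resemble listed ones, but are neither listed nor needed, are in the scene too. What is shaped like the hood but green is not meant.

How it is judged:
On the way, in this order (a step that is already met when the one before it is completed fails the run):
1. the spare hood stands square over the kerb, fully down on the open heater's deck, and is let go, with the heat still off (horizontal distance between hood_base and heater_seat below 0.008 m and z of hood_base in the frame of heater between 0.08 and 0.0885 m and angle between the x axis of hood_base and the x axis of heater, either way round below 0.1 rad and angle between hood_base's own z axis and vertical below 0.05 rad and contact force between the fingers and hood below 0.1 N and value of joint heater_heat below 0.1 rad), for 0.2 s.
2. the open heater's HEAT rocker has snapped over to on (value of joint heater_heat above 0.36 rad), for 0.2 s.
At the end, for the whole second after the job is handed in: The spare hood rests untouched on the open heater's deck around the kerb (base within 8 mm of the seat, 3.5 mm of the deck, 6 degrees of square); that heater's HEAT rocker is on (over 0.36 rad) and MIX off; the running heater still has HEAT on and MIX off (horizontal distance between hood_base and heater_seat below 0.008 m and z of hood_base in the frame of heater between 0.08 and 0.0885 m and angle between the x axis of hood_base and the x axis of heater, either way round below 0.1 rad and angle between hood_base's own z axis and vertical below 0.05 rad and contact force between the fingers and hood below 0.1 N and linear speed of hood below 0.02 m/s and value of joint each of heater_heat, busy_heater_heat above 0.36 rad and value of joint each of heater_mix, busy_heater_mix below 0.06 rad).
It fails at once if another switch is tipped over: the open heater's MIX rocker, or either rocker of the running heater (value of joint any of heater_mix, busy_heater_mix above 0.2 rad or value of joint busy_heater_heat below 0.2 rad).
It fails at once if the hood is dropped: it falls free at more than 0.5 m/s (from over 12 mm) (linear speed of hood above 0.5 m/s and contact force between the fingers and hood below 0.05 N).
It fails at once if the fingers or the arm ram the open heater or its switches with more than 45 N (contact force between any of the fingers, the arm and heater above 45 N).
It fails at once if the running heater's hood is moved by more than 12 mm (distance of busy_hood from where it was at the start of the episode above 0.012 m).
It fails at once if another thing on the bench is shifted by more than 30 mm (distance of any of tip_box, timer, marker, beaker from where it was at the start of the episode above 0.03 m).
It also fails if it takes over 61 s, if anything falls off the work surface, if the arm or the gripper's body presses on something with over 40 N, if the wrist force passes 120 N, or if a joint passes its speed limit or range.

### The arm

A 7-joint arm with a two-finger parallel gripper is mounted at the origin on the work surface. World frame = base frame: x ahead of the robot, y to its left, z up, the work surface at z = 0. Lengths are in m, angles in rad, forces in N, time in s.
With the tool pointing down it reaches from about 0.425 to 1.025 m from the base axis. Payload 9.4 kg.
Tool frame: the origin (TCP) lies at the very end of the fingers, on their centre line; the grasp point (between the pads) lies 19 mm behind it; z points along the fingers, y is the direction in which the jaws open and shut (so a half turn about z gives the same grasp; the last joint's range is limited). The gripper opens to 85 mm and grips with 20 to 120 N. Pads are 22 mm wide; open, the fingers measure 114 mm over their backs; the gripper's body (76 mm by 85 mm) begins 54 mm behind the grasp point. The pads swing forward as they close: fully open they stand 13 mm farther back than shut.
Start: joints at [-1.198, 0.599, -0.003, 1.599, 0.002, 0.943, -0.08], TCP at [0.315, 0.653, 0.231] pointing down, gripper open.
Joint ranges: [-2.57, 2.57], [-0.35, 1.97], [-1.29, 1.29], [0.11, 2.56], [-1.05, 4.19], [0.11, 1.86], [-2.63, 2.63]. Speed limits (rad/s): [2.22, 2.22, 3.01, 3.01, 3.14, 3.14, 3.14].

### API

Orientations are given as a unit quaternion [x, y, z, w].
In Python, from station import env, vision, ticket gives the robot as it stands.
- The arm moves only by the tool arm_command, never from a script. Its argument "steps" is a list of rows, each a list of 7 numbers: the turn, a rotation vector about the tool's x, y, z in units of 8 degrees (1.0 is 8 degrees), then the shift along the tool's x, y, z in units of 50 mm (1.0 is 50 mm), then the opening, from -1 (shut) to 1 (fully open), so that 0 is half open. In form: [[ax, ay, az, dx, dy, dz, fingers], ...]. A call has exactly 5 rows; each row shifts and turns the commanded pose from where the row before left it, along the tool's axes as they then stand; what a row does not reach is not made up. A row lasts 1/10 s, in which the tool goes at most 50 mm and 8.59 degrees, less where a joint would pass 70% of its speed; a pose out of reach is approached as far as the arm can. A call is refused whole if a number of a shift passes 1 or a number of a turn 1, either way. A call with a gripper value outside its range is refused whole. The fingers move at their own pace and stop on an object; "grip_force" is the grip in N (left out, the last holds). Time passes only in rows, so rows that do not move let the fingers close, or fill a call up. It gives the time, the measured TCP pose, the force and the opening at its end, in the units of the state.
- env.get_obs(): the state, without advancing time (a new reading comes with each control period).
- vision.camera(name): name is "side" or "top"; returns a dict with "color" (480x640x3 uint8, red, green, blue), "z_map" (480x640 float32, m along the optical axis (not along the pixel's ray), 0 where there is no reading), "fx", "fy", "cx", "cy" (pixels), "rvec" (rotation vector, rad) and "tvec" (3), from world to camera coordinates, as OpenCV has them. Camera axes: x right, y down, z forward; pixel columns grow to the right and rows downward; lengths in m; the calibration is good to about 2 mm. A picture is of the moment at which its call begins.
- ticket.job_done(): hands the job in, once; it reports no verdict.
The state is a dict: "clock": time; "q": joint angles; "qd": joint speeds; "joint_efforts": joint torques, N m; "tool_pos": TCP position; "eef_rot": TCP orientation; "ft_force": force on the tool from outside, world axes, zero at the start; "torque": the same for the moment, N m; "opening": finger opening in m.
Only numpy, scipy, OpenCV 4.12 (cv2) and the standard library are available. Lean on these libraries where they do the work, as an engineer would, in place of code of your own. Each camera call takes 0.05 s, during which the arm holds its last target.

## Working session

There is one attempt and no reset: what is moved stays moved. The work goes in short steps, Python scripts to look and compute and a tool call to move; the robot and the scene stay as the last step left them, time stands still between calls to the robot, and variables do not carry over. Pictures are saved under pics/ and viewed, and the job is handed in when it is done.

Besides the shell and the picture viewer there is one more tool, called after "Call:" as a command line: name --pt "numbers of a row" for each row, then --argument value for the rest. arm_command: Moves the arm, as the interface text tells. Its arguments: {"type":"object","properties":{"steps":{"type":"array","items":{"type":"array","items":{"type":"number"}}},"grip_force":{"type":"number"}},"required":["steps"]}

```bash
ls; mkdir -p pics; cat > h.py <<'E'
import numpy as np, cv2
from station import env, vision, ticket
from scipy.spatial.transform import Rotation as R
def cam(n):
    c=vision.camera(n); c['R']=cv2.Rodrigues(np.array(c['rvec'],float))[0]; c['t']=np.array(c['tvec'],float).reshape(3); return c
def ray(c,u,v,z):
    o=-c['R'].T@c['t']; d=c['R'].T@np.array([(u-c['cx'])/c['fx'],(v-c['cy'])/c['fy'],1.]); return o+d*(z-o[2])/d[2]
def pts(c):
    v,u=np.mgrid[0:480,0:640]; z=c['z_map']; p=np.stack([(u-c['cx'])/c['fx']*z,(v-c['cy'])/c['fy']*z,z],-1)
    return (p-c['t'])@c['R']
def proj(c,p):
    q=c['R']@np.array(p,float)+c['t']; return q[0]/q[2]*c['fx']+c['cx'],q[1]/q[2]*c['fy']+c['cy']
def save(c,n): cv2.imwrite('pics/'+n+'.png',c['color'][...,::-1])
E
python3 - <<'E'
from h import *
for n in('top','side'):
    c=cam(n); save(c,n+'0'); print(n,c['fx'],c['cx'],-c['R'].T@c['t'],c['R'][2]); np.savez('c_'+n,**{k:c[k] for k in c})
print(env.get_obs())
E
```

```text
pics
top 594.065038308213 317.9875961180694 [ 0.18437928 -0.00449708  1.37398689] [ 0.20265542  0.00420584 -0.97924108]
side 476.7347151725941 329.2416373818526 [ 0.04681369 -0.69479757  1.05161993] [ 0.32275554  0.56511843 -0.75925623]
{'clock': 0.1, 'q': array([-1.19767997,  0.60004215, -0.00254212,  1.60003062,  0.00177283,
        0.94291544, -0.0798196 ]), 'qd': array([ 0.00057335, -0.00310535, -0.00115175, -0.00166444, -0.00145228,
       -0.00060417, -0.00138511]), 'joint_efforts': array([ 4.49040555e-03, -7.77985883e+01,  1.56936206e+00, -2.58621275e+01,
        1.25715381e-02,  5.51348363e-03, -3.47340358e-05]), 'tool_pos': array([0.3150548 , 0.65250563, 0.23051235]), 'eef_rot': array([ 2.23006146e-01,  9.74816790e-01, -6.89173122e-04, -1.01813406e-04]), 'ft_force': array([0.26782251, 1.08391034, 1.16540528]), 'torque': array([-0.01289922, -0.01894927, -0.00652091]), 'opening': 0.08515566612007978}
```

View pics/top0.png

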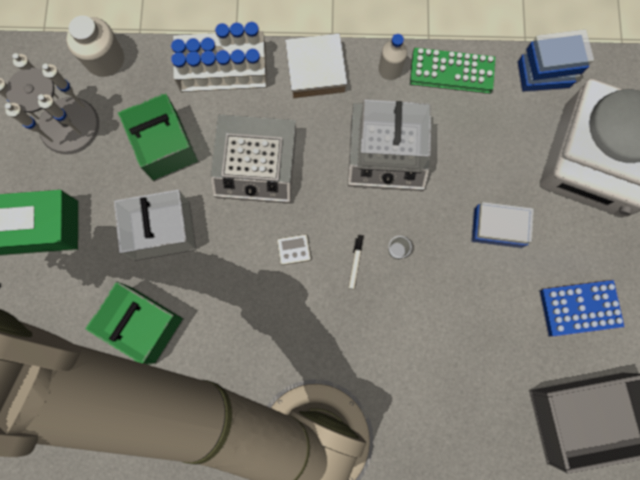

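View pics/side0.png

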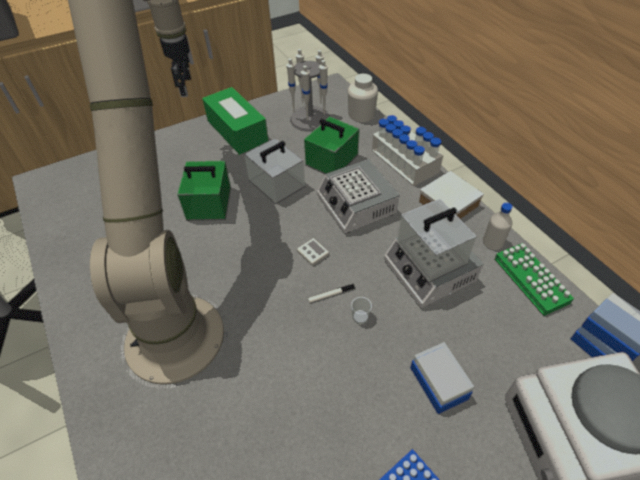

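```bash
python3 - <<'E'
from h import *
c=dict(np.load('c_top.npz'))
im=c['color'][...,::-1]
a=cv2.resize(im[105:210,200:305],None,fx=7,fy=7,interpolation=cv2.INTER_CUBIC)[:600]
cv2.imwrite('pics/zh.png',cv2.resize(im[110:205,200:305],None,fx=6,fy=6,interpolation=cv2.INTER_CUBIC))
cv2.imwrite('pics/zs.png',cv2.resize(im[180:270,100:205],None,fx=6,fy=6,interpolation=cv2.INTER_CUBIC))
s=dict(np.load('c_side.npz'));im=s['color'][...,::-1]
cv2.imwrite('pics/zside.png',cv2.resize(im[130:240,230:410],None,fx=4.4,fy=4.4,interpolation=cv2.INTER_CUBIC))
for n,c in(('t',c),('s',s)):
    P=pts(c)
    g=c['color'].max(-1)<70
    for k,box in (('handle',(180,270,110,200) if n=='t' else (135,200,240,310)),):
        m=np.zeros_like(g);m[box[0]:box[1],box[2]:box[3]]=1
        m&=g&(P[...,2]>.1)
        nn,l,st,ce=cv2.connectedComponentsWithStats(m.astype('u1'))
        for i in range(1,nn):
            if st[i,4]>15: 
                q=P[l==i]; print(n,st[i],ce[i],np.median(q,0),q.min(0),q.max(0), ray(c,*ce[i],.148))
    d=(P[...,2]>.079)&(P[...,2]<.09)
    print(n,d.sum())
E
```

```text
t [141 198  13  40 258] [145.69767442 217.36821705] [0.46051162 0.36807836 0.14531133] [ 0.18437928 -0.00449708  0.11533805] [0.50454448 0.38246194 1.37398689] [0.46010498 0.36617963 0.148     ]
t 5587
s [260 141  25  22 167] [272.19760479 150.01796407] [0.45946682 0.36629868 0.14324211] [0.41925403 0.35236101 0.1096547 ] [0.50394395 0.38223229 0.15141096] [0.45599496 0.35588837 0.148     ]
s 4470
```

```bash
ls pics
```

```text
side0.png
top0.png
zh.png
zs.png
zside.png
```

View pics/zh.png

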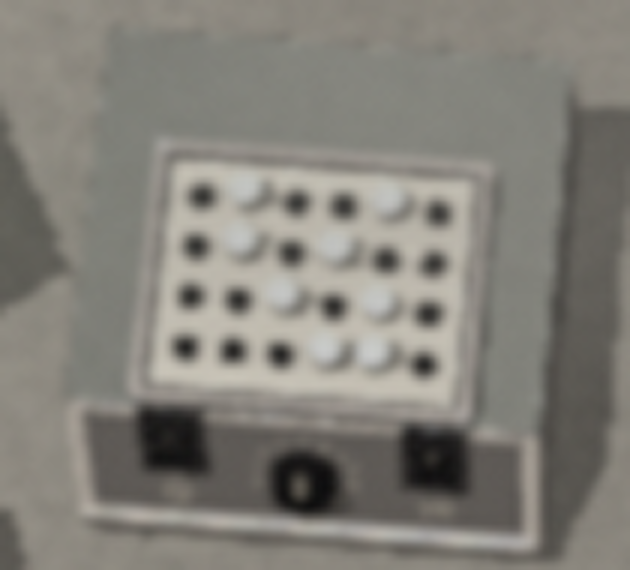

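View pics/zs.png

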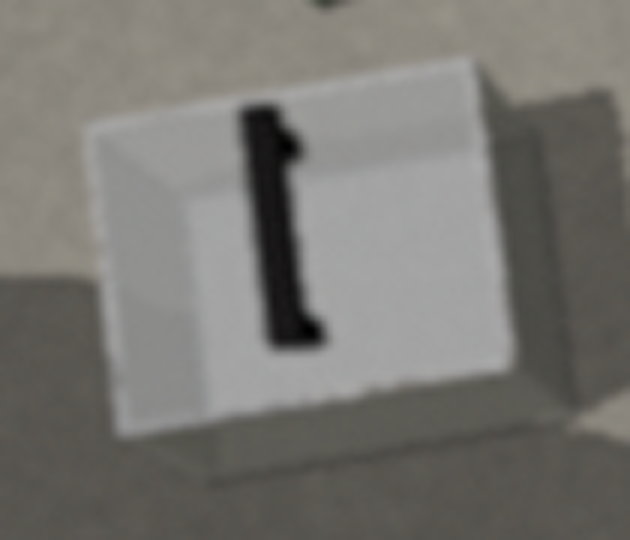

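View pics/zside.png

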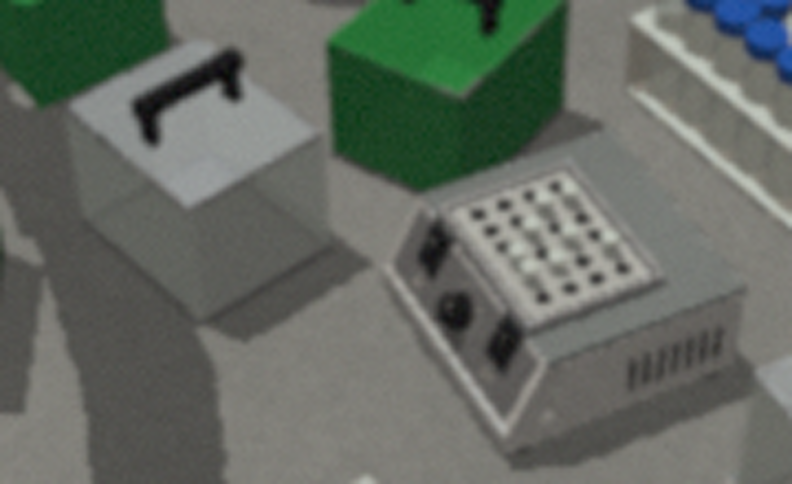

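```bash
python3 - <<'E'
from h import *
def fit(Q):
    r=cv2.minAreaRect((Q[:,:2]*1000).astype('f4')); return r
for n,box in(('top',(100,215,200,310)),('side',(150,240,300,410))):
    c=dict(np.load(f'c_{n}.npz')); P=pts(c)
    m=np.zeros((480,640),bool); m[box[0]:box[1],box[2]:box[3]]=1
    d=m&(P[...,2]>.080)&(P[...,2]<.12)
    nn,l,st,ce=cv2.connectedComponentsWithStats(d.astype('u1'),connectivity=4)
    i=1+st[1:,4].argmax(); d=(l==i); print(n,st[i],np.median(P[d][:,2]))
    cv2.imwrite(f'pics/d{n}.png',d[box[0]:box[1],box[2]:box[3]].astype('u1').repeat(4,0).repeat(4,1)*255)
    cn=max(cv2.findContours(d.astype('u1'),0,1)[0],key=cv2.contourArea)[:,0]
    Q=np.array([ray(c,u,v,.085) for u,v in cn]); r=fit(Q); print('deck',r)
    hsv=cv2.cvtColor(c['color'],cv2.COLOR_RGB2HSV); 
    # deck colour vs kerb/block: R-B sign
    col=c['color'].astype(int); rb=col[...,0]-col[...,2]
    print('rb deck pct',np.percentile(rb[d],[10,25,50,75,90]))
    b=d&(rb>-1)
    b=cv2.morphologyEx(b.astype('u1'),cv2.MORPH_CLOSE,np.ones((5,5)))
    b=cv2.morphologyEx(b,cv2.MORPH_OPEN,np.ones((3,3)))
    cv2.imwrite(f'pics/k{n}.png',cv2.resize(b[box[0]:box[1],box[2]:box[3]]*255,None,fx=4,fy=4,interpolation=0))
    cn=max(cv2.findContours(b,0,1)[0],key=cv2.contourArea)[:,0]
    for z in(.085,.094):
        Q=np.array([ray(c,u,v,z) for u,v in cn]); print('kerb',z,fit(Q))
    print(cv2.mean(c['color'],(d&~b.astype(bool)).astype('u1')))
E
python3 - <<'E'
import cv2,numpy as np
a=[cv2.imread(f'pics/{n}.png') for n in('dtop','ktop','dside','kside')]
o=np.zeros((600,800,3),'u1')
for i,x in enumerate(a):
    x=cv2.resize(x,(400,300)); o[(i//2)*300:(i//2)*300+300,(i%2)*400:(i%2)*400+400]=x
cv2.imwrite('pics/masks.png',o)
E
```

```text
top [ 210  115   85   72 4815] 0.08763308126215558
deck ((636.385498046875, 154.70733642578125), (179.914306640625, 161.76083374023438), 86.85692596435547)
rb deck pct [ 6.  7.  8. 13. 15.]
kerb 0.085 ((637.1978759765625, 154.64047241210938), (179.88377380371094, 160.263916015625), 86.91578674316406)
kerb 0.094 ((634.0362548828125, 153.5293426513672), (178.62777709960938, 159.1449432373047), 86.91575622558594)
(61.666666666666664, 58.666666666666664, 54.666666666666664, 0.0)
side [ 326  159   74   54 2217] 0.08813518850469435
deck ((636.9143676757812, 151.54434204101562), (183.90328979492188, 162.32374572753906), 86.97034454345703)
rb deck pct [0. 1. 4. 7. 8.]
kerb 0.085 ((636.9143676757812, 151.54434204101562), (183.90328979492188, 162.32374572753906), 86.97034454345703)
kerb 0.094 ((631.4199829101562, 143.66424560546875), (182.1909637451172, 160.81243896484375), 86.97038269042969)
(102.0, 106.9, 100.4, 0.0)
```

View pics/masks.png

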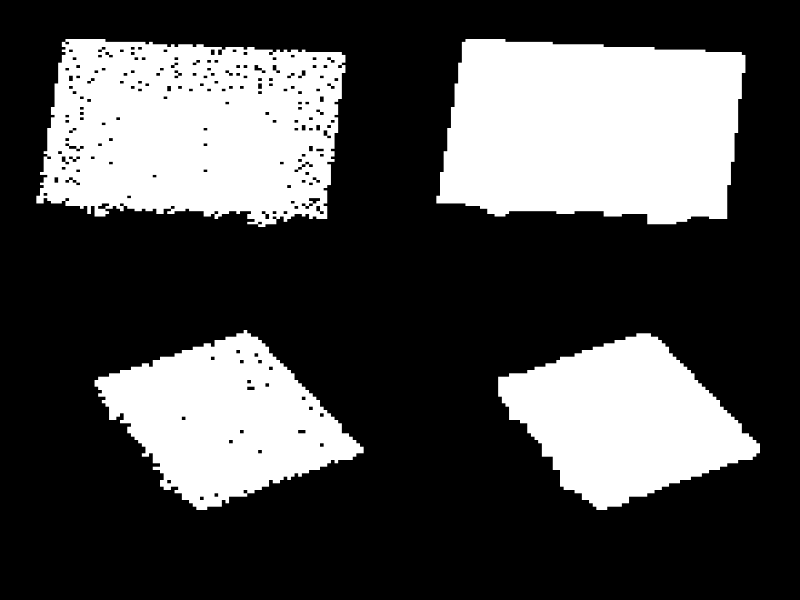

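```bash
python3 - <<'E'
from h import *
t=dict(np.load('c_top.npz'));s=dict(np.load('c_side.npz'))
f=lambda q,o,k:((q[0]+.5)/k-.5+o[0],(q[1]+.5)/k-.5+o[1])
def show(n,c,qs,o,k,z):
    W=np.array([ray(c,*f(q,o,k),z)[:2] for q in qs]); e=[W[(i+1)%4]-W[i] for i in range(4)]
    print(n,W.mean(0).round(4),'len',[round(np.linalg.norm(x)*1e3) for x in e],'ang',[round(np.degrees(np.arctan2(x[1],x[0])),1) for x in e])
show('kerb',t,[(163,140),(495,163),(470,418),(132,395)],(200,110),6,.0895)
show('holes',t,[(201,195),(438,211),(424,364),(184,348)],(200,110),6,.090)
show('deck',t,[(108,28),(572,72),(540,432),(75,402)],(200,110),6,.085)
show('holes side',s,[(558,187),(622,267),(543,311),(479,214)],(230,130),4.4,.090)
show('kerb side',s,[(570,163),(660,278),(545,325),(447,208)],(230,130),4.4,.0895)
show('hoodtop',t,[(88,125),(470,60),(512,368),(120,435)],(100,180),6,.110)
show('hoodtop side',s,[(203,42),(322,133),(190,208),(70,105)],(230,130),4.4,.110)
for n,c in(('t',t),('s',s)):
    P=pts(c); g=(c['color'].max(-1)<75)&(P[...,2]>.138)&(P[...,2]<.16)&(abs(P[...,0]-.46)<.07)&(abs(P[...,1]-.366)<.05)
    q=P[g]; print(n,len(q),q.mean(0),q.min(0),q.max(0)); 
    r=cv2.fitLine(q[:,:2].astype('f4'),cv2.DIST_L2,0,.01,.01).ravel(); print(np.degrees(np.arctan2(r[1],r[0])),r[2:])
    print(cv2.minAreaRect((q[:,:2]*1e3).astype('f4')))
    # hood top, depth
    g=(P[...,2]>.10)&(P[...,2]<.12)&(abs(P[...,0]-.46)<.1)&(abs(P[...,1]-.366)<.1)&(c['color'].ptp(-1)<20 if hasattr(c['color'],'ptp') else np.ptp(c['color'],-1)<20)
    q=P[g];print('top',len(q),np.median(q,0),cv2.minAreaRect((q[:,:2]*1e3).astype('f4')))
E
```

```text
kerb [0.6214 0.1543] len [127, 101, 127, 102] ang [np.float64(-92.9), np.float64(176.7), np.float64(87.2), np.float64(-3.5)]
holes [0.6207 0.1554] len [90, 61, 91, 61] ang [np.float64(-92.8), np.float64(177.2), np.float64(87.3), np.float64(-3.1)]
deck [0.6415 0.1524] len [180, 144, 176, 150] ang [np.float64(-94.5), np.float64(176.9), np.float64(87.4), np.float64(-1.5)]
holes side [0.62   0.1551] len [88, 67, 101, 60] ang [np.float64(-93.8), np.float64(-173.1), np.float64(83.2), np.float64(-4.1)]
kerb side [0.624  0.1555] len [126, 88, 128, 96] ang [np.float64(-94.8), np.float64(178.7), np.float64(89.1), np.float64(-2.3)]
hoodtop [0.4618 0.3695] len [141, 117, 142, 117] ang [np.float64(-78.6), np.float64(-168.6), np.float64(101.2), np.float64(10.9)]
hoodtop side [0.4639 0.3673] len [134, 113, 141, 112] ang [np.float64(-78.8), np.float64(-168.7), np.float64(100.5), np.float64(8.0)]
t 236 [0.46093424 0.36799366 0.14567619] [0.41746849 0.35477823 0.13878572] [0.50454448 0.38249881 0.15274557]
11.752026 [0.46093422 0.36799365]
((461.4433898925781, 368.8389892578125), (89.95153045654297, 12.649765014648438), 11.796103477478027)
top 3215 [0.45949361 0.36400341 0.10832891] ((462.0278625488281, 370.92816162109375), (121.12944793701172, 145.99925231933594), 11.5260591506958)
s 123 [0.45994884 0.36586988 0.14488199] [0.41925403 0.35236101 0.13827642] [0.50465806 0.38235912 0.15141096]
11.601817 [0.45994884 0.36586988]
((462.515380859375, 367.08624267578125), (88.58264923095703, 17.834619522094727), 11.072287559509277)
top 1148 [0.45786152 0.35332946 0.10895769] ((462.6793518066406, 367.99249267578125), (122.31947326660156, 153.470703125), 10.850512504577637)
```

```bash
cat >> h.py <<'E'
def plan(pos,rot,n,fing,start=None,dec=3):
    o=env.get_obs(); p,r=(np.array(o['tool_pos']),R.from_quat(o['eef_rot'])) if start is None else start
    pos=np.array(pos,float); rows=[]
    for i in range(n):
        k=n-i
        d=r.inv().apply((pos-p)/k)/.05
        w=(r.inv()*rot).as_rotvec()/k/np.radians(8)
        row=np.r_[w.round(2),d.round(dec)]; rows.append(row)
        p=p+r.apply(row[3:]*.05); r=r*R.from_rotvec(row[:3]*np.radians(8))
    for i,x in enumerate(rows):
        print('['+','.join('%g'%v for v in x)+',%g],'%fing, end='\n' if i%5==4 else ' ')
    print('->',p.round(4),'err',np.degrees((r.inv()*rot).magnitude()).round(2)); return p,r
def down(yaw_y):  # tool z down, tool y at heading deg
    a=np.radians(yaw_y); y=np.array([np.cos(a),np.sin(a),0]); z=np.array([0,0,-1.]); x=np.cross(y,z)
    return R.from_matrix(np.c_[x,y,z])
def st():
    o=env.get_obs(); print(round(o['clock'],2),o['tool_pos'].round(4),'F',o['ft_force'].round(2),'op',round(o['opening'],4)); 
    M=R.from_quat(o['eef_rot']).as_matrix(); print('z',M[:,2].round(4),'yaw_y',np.degrees(np.arctan2(M[1,1],M[0,1])).round(2),'q',o['q'].round(2))
E
python3 -c "
from h import *
plan((.462,.3685,.24),down(101.5),10,1)"
```

```text
[-0,-0,-0.47,-0.512,-0.384,-0.018,1], [-0,-0,-0.47,-0.485,-0.416,-0.018,1], [-0,-0,-0.46,-0.457,-0.447,-0.018,1], [-0,-0,-0.47,-0.427,-0.476,-0.019,1], [-0,-0,-0.46,-0.395,-0.503,-0.018,1],
[-0,-0,-0.47,-0.362,-0.527,-0.019,1], [-0,-0,-0.46,-0.327,-0.55,-0.018,1], [-0,-0,-0.47,-0.291,-0.57,-0.019,1], [-0,-0,-0.46,-0.253,-0.587,-0.018,1], [-0.01,-0.01,-0.47,-0.215,-0.603,-0.019,1],
-> [0.462  0.3685 0.24  ] err 0.04
```

Call:
arm_command --pt "0 0 -0.47 -0.51 -0.38 -0.02 1" --pt "0 0 -0.47 -0.48 -0.42 -0.02 1" --pt "0 0 -0.46 -0.46 -0.45 -0.02 1" --pt "0 0 -0.47 -0.43 -0.48 -0.02 1" --pt "0 0 -0.46 -0.4 -0.5 -0.02 1"

```text
clock: 0.6
tool_pos: [0.3891, 0.5093, 0.2359]
eef_rot: [0.061, 0.998, -0.0, -0.0]
ft_force: [1.0, 1.0, 0.2]
opening: 0.0851
```

Call:
arm_command --pt "0 0 -0.47 -0.36 -0.53 -0.02 1" --pt "0 0 -0.46 -0.33 -0.55 -0.02 1" --pt "0 0 -0.47 -0.29 -0.57 -0.02 1" --pt "0 0 -0.46 -0.25 -0.59 -0.02 1" --pt "0 0 -0.47 -0.22 -0.6 -0.02 1"

```text
clock: 1.1
tool_pos: [0.4627, 0.3672, 0.2411]
eef_rot: [-0.102, 0.995, -0.0, -0.0]
ft_force: [0.0, -0.1, -0.1]
opening: 0.0853
```

```bash
python3 -c "
from h import *
c=cam('top');save(c,'t1');st()
c=cam('side');cv2.imwrite('pics/s1.png',cv2.resize(c['color'][60:240,200:420,::-1],None,fx=3.3,fy=3.3));st()
plan((.462,.3685,.12),down(101.5),5,1)"
```

```text
1.15 [0.4661 0.3612 0.2411] F [ 1.95 -5.4  -0.05] op 0.0854
z [ 0.0011 -0.0041 -1.    ] yaw_y 101.54 q [-0.63  0.43 -0.18  1.9   0.11  0.82  0.91]
1.2 [0.4651 0.3635 0.2411] F [ 0.04  0.09 -0.16] op 0.0856
z [ 6.0e-04 -2.9e-03 -1.0e+00] yaw_y 101.25 q [-0.63  0.43 -0.18  1.9   0.11  0.82  0.9 ]
[-0,0,-0.01,0.008,0.024,0.484,1], [-0.01,0,-0.01,0.008,0.023,0.484,1], [-0,0,-0,0.008,0.023,0.484,1], [-0.01,0,-0.01,0.008,0.023,0.484,1], [-0,0,-0,0.008,0.022,0.485,1],
-> [0.462  0.3685 0.12  ] err 0.01
```

View pics/s1.png

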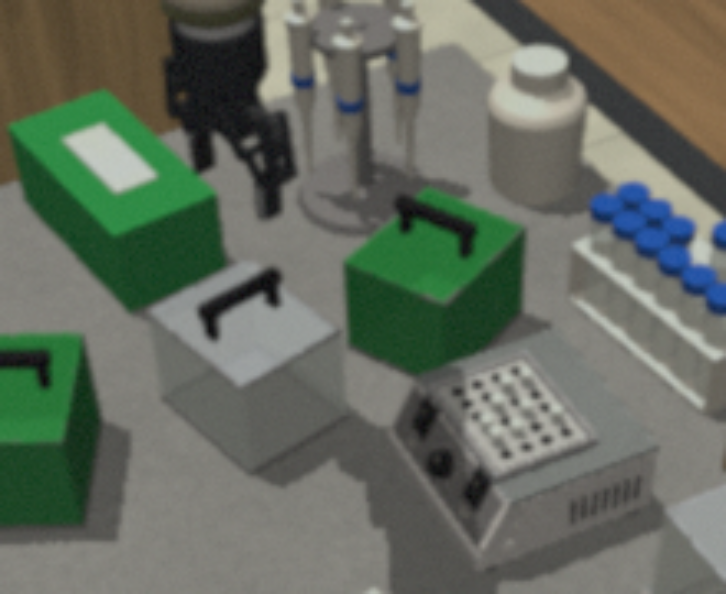

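Call:
arm_command --pt "0 0 0 0 0 0 1" --pt "0 0 0 0 0 0 1" --pt "0 0 0 0 0 0 1" --pt "0 0 0 0 0 0 1" --pt "0 0 0 0 0 0 1"

```text
clock: 1.7
tool_pos: [0.4619, 0.3692, 0.2412]
eef_rot: [-0.101, 0.995, 0.0, -0.0]
ft_force: [-0.0, -0.1, -0.1]
opening: 0.0854
```

```bash
python3 -c "
from h import *
st()
plan((.462,.3685,.12),down(101.5),5,1)"
```

```text
1.7 [0.4619 0.3692 0.2412] F [-0.03 -0.06 -0.11] op 0.0854
z [-1.e-04  0.e+00 -1.e+00] yaw_y 101.57 q [-0.64  0.43 -0.18  1.89  0.1   0.82  0.89]
[0,-0,0,0,-0.003,0.485,1], [0,-0,0,0,-0.003,0.485,1], [0,-0,0,0,-0.003,0.485,1], [0,-0,0,0.001,-0.003,0.485,1], [0,-0,0.01,0,-0.003,0.484,1],
-> [0.462  0.3685 0.12  ] err 0.01
```

Call:
arm_command --pt "0 0 0 0 0 0.5 1" --pt "0 0 0 0 0 0.6 1" --pt "0 0 0 0 0 0.55 1" --pt "0 0 0 0 0 0.4 1" --pt "0 0 0 0 0 0.25 1"

```text
clock: 2.2
tool_pos: [0.4618, 0.3685, 0.1247]
eef_rot: [-0.101, 0.995, -0.001, -0.001]
ft_force: [0.0, 0.0, 0.8]
opening: 0.0852
```

Call:
arm_command --pt "0 0 0 0 0 0.1 1" --pt "0 0 0 0 0 0.03 1" --pt "0 0 0 0 0 0 1" --pt "0 0 0 0 0 0 1" --pt "0 0 0 0 0 0 1"

```text
clock: 2.7
tool_pos: [0.4628, 0.3688, 0.1206]
eef_rot: [-0.1, 0.995, 0.0, 0.001]
ft_force: [0.4, 0.5, 0.7]
opening: 0.0852
```

```bash
python3 -c "
from h import *
st();c=cam('side');cv2.imwrite('pics/s2.png',cv2.resize(c['color'][60:240,200:420,::-1],None,fx=3.3,fy=3.3));st()
c=cam('top');cv2.imwrite('pics/t2.png',cv2.resize(c['color'][150:330,60:280,::-1],None,fx=3.3,fy=3.3))"
```

```text
2.7 [0.4628 0.3688 0.1206] F [0.45 0.55 0.69] op 0.0852
z [ 1.e-03  8.e-04 -1.e+00] yaw_y 101.5 q [-0.67  0.59 -0.15  2.    0.16  0.57  0.85]
2.75 [0.4627 0.3687 0.1205] F [-0.15 -0.35 -0.64] op 0.0853
z [ 9.e-04  7.e-04 -1.e+00] yaw_y 101.5 q [-0.67  0.59 -0.15  2.    0.16  0.57  0.85]
```

View pics/s2.png

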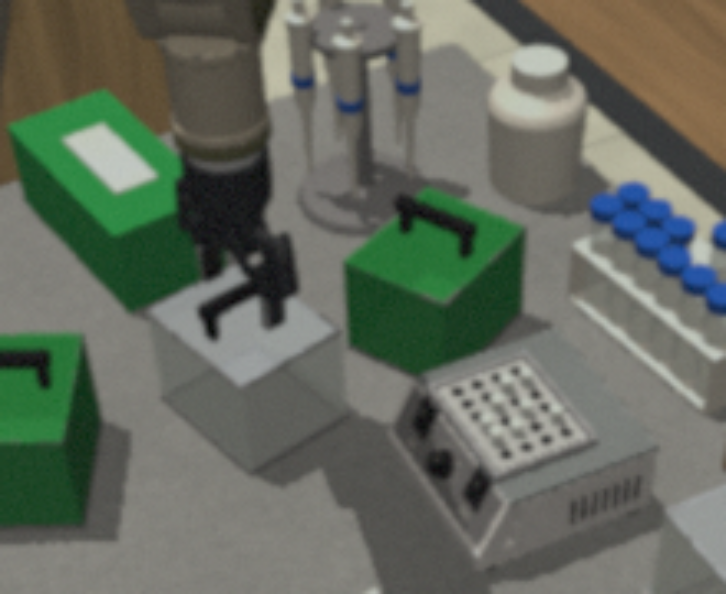

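The open fingers straddle the bar (about (235,295) in the crop). Closing with moderate force.

Call:
arm_command --pt "0 0 0 0 0 0 -0.2" --pt "0 0 0 0 0 0 -0.4" --pt "0 0 0 0 0 0 -0.6" --pt "0 0 0 0 0 0 -0.8" --pt "0 0 0 0 0 0 -1" --grip_force 60

```text
clock: 3.3
tool_pos: [0.4625, 0.3692, 0.12]
eef_rot: [-0.1, 0.995, 0.0, 0.0]
ft_force: [-1.5, 6.1, -0.4]
opening: 0.0129
```

Call:
arm_command --pt "0 0 0 0 0 0 -1" --pt "0 0 0 0 0 0 -1" --pt "0 0 0 0 0 0 -1" --pt "0 0 0 0 0 0 -1" --pt "0 0 0 0 0 0 -1"

```text
clock: 3.8
tool_pos: [0.4623, 0.3683, 0.1196]
eef_rot: [-0.1, 0.995, -0.0, -0.0]
ft_force: [0.1, -0.0, -3.8]
opening: 0.0133
```

```bash
python3 -c "
from h import *
st()"
```

```text
3.8 [0.4623 0.3683 0.1196] F [ 0.14 -0.01 -3.81] op 0.0133
z [-3.e-04 -6.e-04 -1.e+00] yaw_y 101.51 q [-0.67  0.59 -0.15  2.    0.16  0.57  0.85]
```

Call:
arm_command --pt "0 0 0 0 0 -0.1 -1" --pt "0 0 0 0 0 -0.3 -1" --pt "0 0 0 0 0 -0.5 -1" --pt "0 0 0 0 0 -0.6 -1" --pt "0 0 0 0 0 -0.6 -1"

```text
clock: 4.3
tool_pos: [0.4622, 0.368, 0.2259]
eef_rot: [-0.1, 0.995, -0.0, -0.0]
ft_force: [0.7, 0.6, -4.2]
opening: 0.013
```

Call:
arm_command --pt "0 0 0 0 0 -0.6 -1" --pt "0 0 0 0 0 -0.6 -1" --pt "0 0 0 0 0 -0.4 -1" --pt "0 0 0 0 0 -0.2 -1" --pt "0 0 0 0 0 -0.1 -1"

```text
clock: 4.8
tool_pos: [0.4624, 0.3683, 0.3205]
eef_rot: [-0.1, 0.995, 0.0, 0.0]
ft_force: [-0.0, -0.3, -4.5]
opening: 0.013
```

```bash
python3 -c "
from h import *
st()
c=cam('side');cv2.imwrite('pics/s3.png',cv2.resize(c['color'][20:240,200:420,::-1],None,fx=2.7,fy=2.7))
plan((.6215,.1545,.32),down(87),15,-1)"
```

```text
4.8 [0.4624 0.3683 0.3205] F [-0.01 -0.26 -4.54] op 0.013
z [ 7.e-04  3.e-04 -1.e+00] yaw_y 101.49 q [-0.63  0.35 -0.19  1.8   0.08  0.99  0.92]
[0,0,0.12,-0.151,-0.322,0.001,-1], [0,0,0.12,-0.156,-0.319,0.001,-1], [0,0,0.12,-0.162,-0.316,0.001,-1], [0,0,0.12,-0.167,-0.314,0.001,-1], [0,0,0.12,-0.172,-0.311,0.001,-1],
[0,0,0.12,-0.177,-0.308,0.001,-1], [0,0,0.12,-0.183,-0.305,0,-1], [0,0,0.12,-0.188,-0.302,0.001,-1], [0,0,0.12,-0.193,-0.299,0,-1], [0,0,0.12,-0.197,-0.295,0.001,-1],
[0,0,0.12,-0.202,-0.292,0,-1], [0,0,0.12,-0.207,-0.289,0.001,-1], [0,0,0.12,-0.212,-0.285,0,-1], [0,0,0.13,-0.217,-0.281,0.001,-1], [0,0,0.12,-0.223,-0.278,0,-1],
-> [0.6215 0.1545 0.32  ] err 0.04
```

View pics/s3.png

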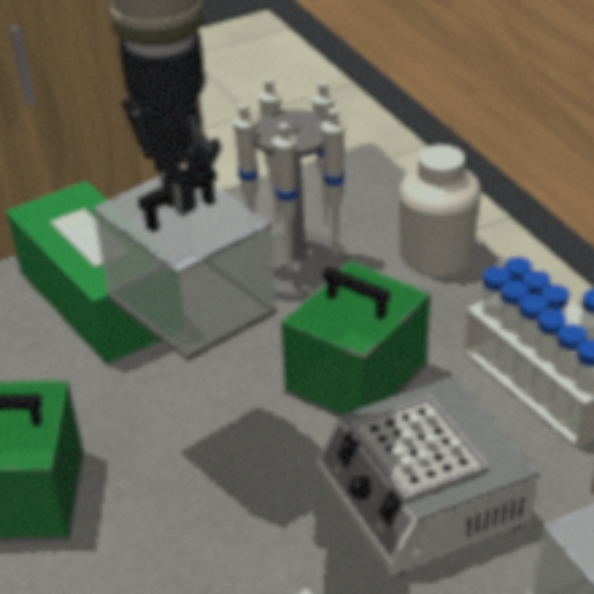

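Call:
arm_command --pt "0 0 0.12 -0.15 -0.32 0 -1" --pt "0 0 0.12 -0.16 -0.32 0 -1" --pt "0 0 0.12 -0.16 -0.32 0 -1" --pt "0 0 0.12 -0.17 -0.31 0 -1" --pt "0 0 0.12 -0.17 -0.31 0 -1"

```text
clock: 5.35
tool_pos: [0.5167, 0.2955, 0.3194]
eef_rot: [-0.057, 0.998, -0.0, -0.0]
ft_force: [0.8, 0.1, -4.0]
opening: 0.013
```

Call:
arm_command --pt "0 0 0.12 -0.18 -0.31 0 -1" --pt "0 0 0.12 -0.18 -0.3 0 -1" --pt "0 0 0.12 -0.19 -0.3 0 -1" --pt "0 0 0.12 -0.19 -0.3 0 -1" --pt "0 0 0.12 -0.2 -0.3 0 -1"

```text
clock: 5.85
tool_pos: [0.5695, 0.2249, 0.3198]
eef_rot: [-0.016, 1.0, 0.0, 0.0]
ft_force: [0.5, 0.6, -4.1]
opening: 0.0132
```

Call:
arm_command --pt "0 0 0.12 -0.2 -0.29 0 -1" --pt "0 0 0.12 -0.21 -0.29 0 -1" --pt "0 0 0.12 -0.21 -0.28 0 -1" --pt "0 0 0.12 -0.22 -0.28 0 -1" --pt "0 0 0.12 -0.22 -0.28 0 -1"

```text
clock: 6.35
tool_pos: [0.6226, 0.1539, 0.3198]
eef_rot: [0.026, 1.0, 0.0, 0.0]
ft_force: [0.4, 0.0, -3.4]
opening: 0.013
```

Call:
arm_command --pt "0 0 0 0 0 0 -1" --pt "0 0 0 0 0 0 -1" --pt "0 0 0 0 0 0 -1" --pt "0 0 0 0 0 0 -1" --pt "0 0 0 0 0 0 -1"

```text
clock: 6.85
tool_pos: [0.6214, 0.1557, 0.3199]
eef_rot: [0.025, 1.0, 0.0, 0.0]
ft_force: [-0.4, 0.5, -3.6]
opening: 0.0134
```

```bash
python3 -c "
from h import *
st()
c=cam('top');cv2.imwrite('pics/t4.png',cv2.resize(c['color'][85:225,170:350,::-1],None,fx=4.2,fy=4.2,interpolation=2))
np.savez('c4t',**c)
c=cam('side');cv2.imwrite('pics/s4.png',cv2.resize(c['color'][80:240,250:430,::-1],None,fx=3.7,fy=3.7,interpolation=2));np.savez('c4s',**c);st()"
```

```text
6.85 [0.6214 0.1557 0.3199] F [-0.38  0.54 -3.64] op 0.0134
z [ 1.e-04  2.e-04 -1.e+00] yaw_y 87.17 q [-0.29  0.41 -0.07  1.7   0.03  1.03  1.16]
6.95 [0.6215 0.1555 0.3199] F [ 0.28 -0.19 -3.76] op 0.013
z [ 1.e-04  1.e-04 -1.e+00] yaw_y 87.15 q [-0.29  0.41 -0.07  1.7   0.03  1.03  1.16]
```

View pics/t4.png

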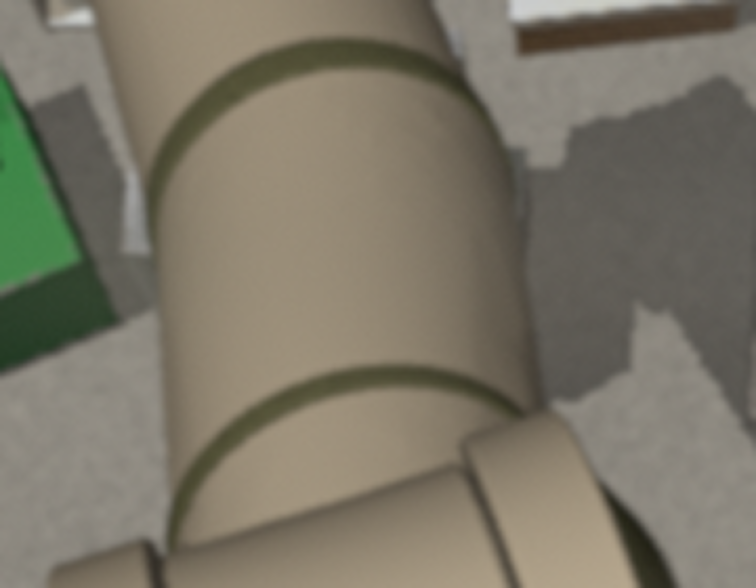

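View pics/s4.png

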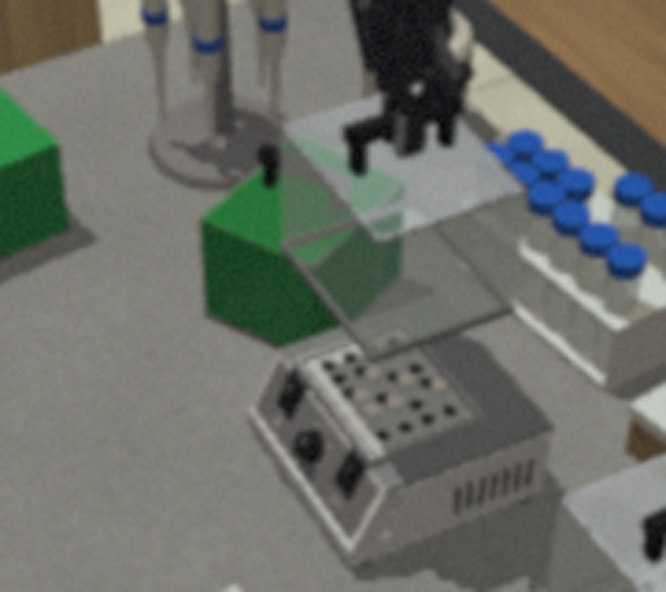

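```bash
python3 - <<'E'
from h import *
import numpy as np
s=cam('side') if 0 else None
c=dict(np.load('c4s.npz'))
f=lambda q,o,k:((q[0]+.5)/k-.5+o[0],(q[1]+.5)/k-.5+o[1])
for n,qs,z in(('base',[(285,243),(370,357),(512,305)],.2),('top',[(283,123),(377,241),(526,191)],.31)):
    W=np.array([ray(c,*f(q,(250,80),3.7),z)[:2] for q in qs]); print(n,W.round(4),'ctr',(W[0]+W[2])/2)
    for i in(0,1):
        e=W[i+1]-W[i];print(np.linalg.norm(e),np.degrees(np.arctan2(e[1],e[0])))
# zoom base and kerb region
cv2.imwrite('pics/z4.png',cv2.resize(c['color'][160:215,320:395,::-1],None,fx=10,fy=10,interpolation=2))
s=dict(np.load('c_side.npz'))
cv2.imwrite('pics/z4b.png',cv2.resize(s['color'][160:215,320:395,::-1],None,fx=10,fy=10,interpolation=2))
E
```

```text
base [[0.5734 0.2354]
 [0.5612 0.0934]
 [0.6804 0.088 ]] ctr [0.62687915 0.16170482]
0.14250094795202045 -94.88745171078205
0.11930064450756521 -2.5876670146372445
top [[0.5716 0.2326]
 [0.5588 0.0858]
 [0.6745 0.0793]] ctr [0.62306264 0.15594243]
0.1473515065404732 -95.0028140122629
0.11591584224136788 -3.189798659267036
```

View pics/z4b.png

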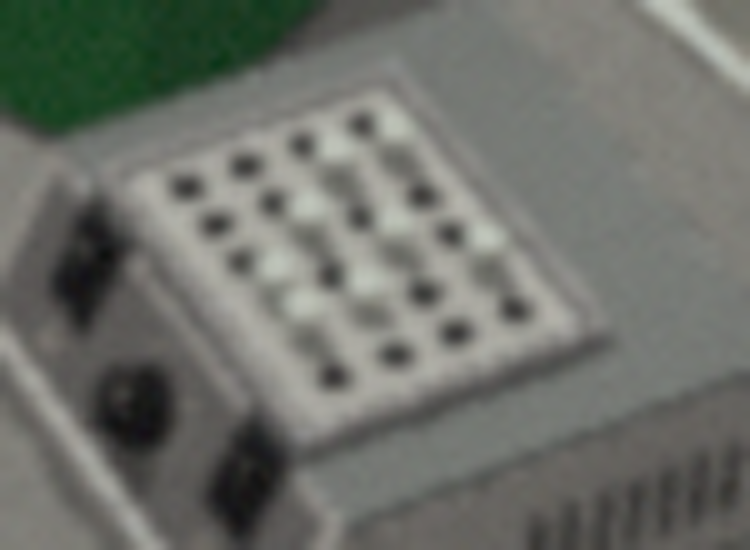

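Call:
arm_command --pt "0 0 0 0 0 0.3 -1" --pt "0 0 0 0 0 0.4 -1" --pt "0 0 0 0 0 0.4 -1" --pt "0 0 0 0 0 0.3 -1" --pt "0 0 0 0 0 0.2 -1"

```text
clock: 7.45
tool_pos: [0.6213, 0.1551, 0.2387]
eef_rot: [0.025, 1.0, -0.0, -0.001]
ft_force: [-0.1, 1.0, -2.9]
opening: 0.0132
```

```bash
python3 -c "
from h import *
st()
c=cam('side');cv2.imwrite('pics/s5.png',cv2.resize(c['color'][110:230,280:410,::-1],None,fx=5,fy=5,interpolation=2));np.savez('c5s',**c);st()"
```

```text
7.45 [0.6213 0.1551 0.2387] F [-0.13  1.01 -2.95] op 0.0132
z [-1.1e-03 -4.0e-04 -1.0e+00] yaw_y 87.13 q [-0.29  0.49 -0.07  1.79  0.04  0.86  1.15]
7.5 [0.6208 0.155  0.2375] F [-1.1  -0.55 -4.33] op 0.013
z [-2.5e-03 -8.0e-04 -1.0e+00] yaw_y 87.13 q [-0.29  0.49 -0.07  1.79  0.04  0.86  1.15]
```

View pics/s5.png

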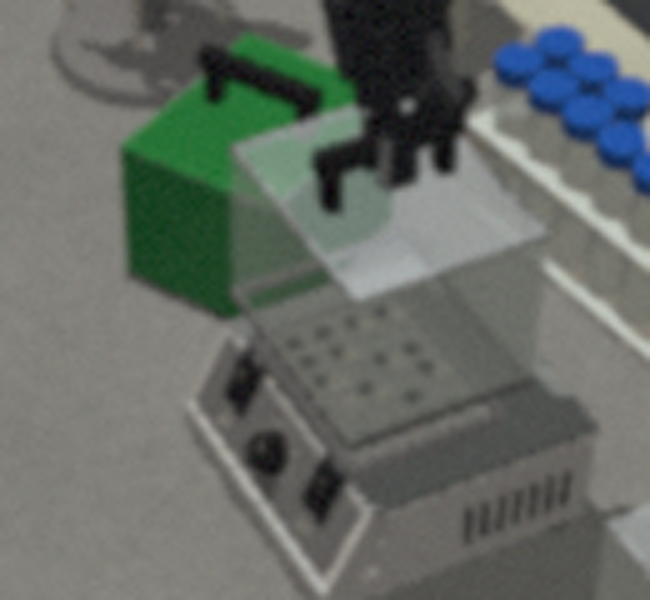

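Call:
arm_command --pt "0 0 0 0 0 0.1 -1" --pt "0 0 0 0 0 0.1 -1" --pt "0 0 0 0 0 0.1 -1" --pt "0 0 0 0 0 0.1 -1" --pt "0 0 0 0 0 0.1 -1"

```text
clock: 8.0
tool_pos: [0.6218, 0.155, 0.2146]
eef_rot: [0.025, 1.0, 0.0, 0.0]
ft_force: [0.1, 0.3, -3.6]
opening: 0.0132
```

```bash
python3 -c "
from h import *
st()"
```

```text
8.0 [0.6218 0.155  0.2146] F [ 0.13  0.25 -3.6 ] op 0.0132
z [ 4.e-04  1.e-04 -1.e+00] yaw_y 87.11 q [-0.29  0.52 -0.07  1.82  0.05  0.81  1.14]
```

Call:
arm_command --pt "0 0 0 0 0 0.05 -1" --pt "0 0 0 0 0 0.05 -1" --pt "0 0 0 0 0 0.03 -1" --pt "0 0 0 0 0 0.03 -1" --pt "0 0 0 0 0 0 -1"

```text
clock: 8.5
tool_pos: [0.6217, 0.155, 0.2067]
eef_rot: [0.025, 1.0, -0.0, -0.0]
ft_force: [0.0, 0.3, -3.7]
opening: 0.0128
```

```bash
python3 -c "
from h import *
st()"
```

```text
8.5 [0.6217 0.155  0.2067] F [ 0.04  0.25 -3.65] op 0.0128
z [-0.e+00 -1.e-04 -1.e+00] yaw_y 87.11 q [-0.29  0.52 -0.07  1.82  0.05  0.8   1.14]
```

Call:
arm_command --pt "0 0 0 0 0 0.02 -1" --pt "0 0 0 0 0 0.02 -1" --pt "0 0 0 0 0 0.01 -1" --pt "0 0 0 0 0 0 -1" --pt "0 0 0 0 0 0 -1"

```text
clock: 9.0
tool_pos: [0.6217, 0.1552, 0.2045]
eef_rot: [0.025, 1.0, 0.0, 0.0]
ft_force: [-0.7, 1.6, -0.7]
opening: 0.0131
```

```bash
python3 -c "
from h import *
st()
c=cam('side');cv2.imwrite('pics/s6.png',cv2.resize(c['color'][110:230,280:410,::-1],None,fx=5,fy=5,interpolation=2));st()"
```

```text
9.0 [0.6217 0.1552 0.2045] F [-0.73  1.58 -0.73] op 0.0131
z [ 4.e-04  2.e-04 -1.e+00] yaw_y 87.12 q [-0.29  0.53 -0.07  1.82  0.05  0.79  1.14]
9.05 [0.6217 0.1553 0.2045] F [ 0.12  0.4  -1.22] op 0.0131
z [ 4.e-04  3.e-04 -1.e+00] yaw_y 87.12 q [-0.29  0.53 -0.07  1.82  0.05  0.79  1.14]
```

View pics/s6.png

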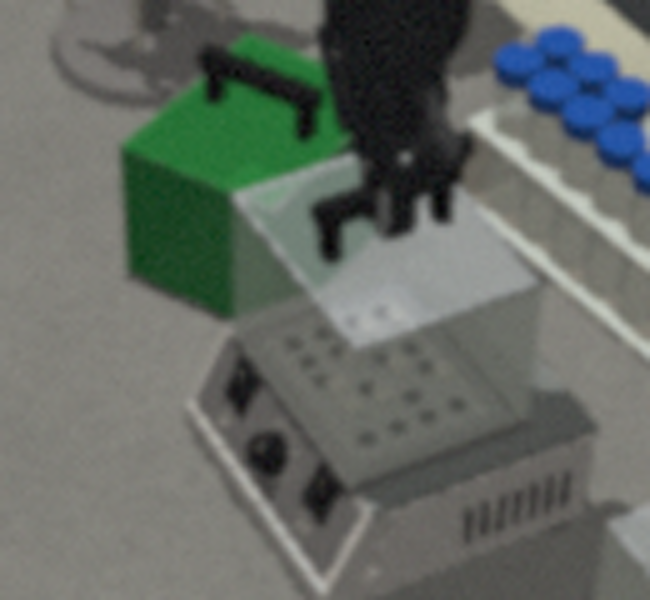

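Call:
arm_command --pt "0 0 0 0 0 0.01 -1" --pt "0 0 0 0 0 0 -0.6" --pt "0 0 0 0 0 0 -0.4" --pt "0 0 0 0 0 0 -0.2" --pt "0 0 0 0 0 0 0"

```text
clock: 9.55
tool_pos: [0.6218, 0.1548, 0.2038]
eef_rot: [0.025, 1.0, -0.0, 0.0]
ft_force: [-0.2, -0.8, -0.5]
opening: 0.0428
```

Call:
arm_command --pt "0 0 0 0 0 0 0" --pt "0 0 0 0 0 0 0" --pt "0 0 0 0 0 0 0" --pt "0 0 0 0 0 -0.1 0" --pt "0 0 0 0 0 -0.3 0"

```text
clock: 10.05
tool_pos: [0.621, 0.1548, 0.223]
eef_rot: [0.025, 1.0, -0.0, -0.001]
ft_force: [0.9, 0.1, 0.2]
opening: 0.0426
```

Call:
arm_command --pt "0 0 0 0 0 -0.5 0" --pt "0 0 0 0 0 -0.6 0" --pt "0 0 0 0 0 -0.6 0" --pt "0 0 0 0 0 -0.4 0" --pt "0 0 0 0 0 -0.2 0"

```text
clock: 10.55
tool_pos: [0.6222, 0.1552, 0.3413]
eef_rot: [0.025, 1.0, 0.001, 0.002]
ft_force: [-0.4, -0.1, -0.5]
opening: 0.0426
```

```bash
python3 -c "
from h import *
st()
c=cam('side');cv2.imwrite('pics/s7.png',cv2.resize(c['color'][110:230,280:410,::-1],None,fx=5,fy=5,interpolation=2));np.savez('c7s',**c);st()
"
```

```text
10.55 [0.6222 0.1552 0.3413] F [-0.38 -0.1  -0.45] op 0.0426
z [ 0.0031  0.001  -1.    ] yaw_y 87.11 q [-0.29  0.4  -0.07  1.67  0.03  1.07  1.16]
10.6 [0.6224 0.1553 0.3419] F [0.15 0.28 1.44] op 0.0426
z [ 0.0037  0.0012 -1.    ] yaw_y 87.11 q [-0.29  0.4  -0.07  1.67  0.03  1.07  1.16]
```

View pics/s7.png

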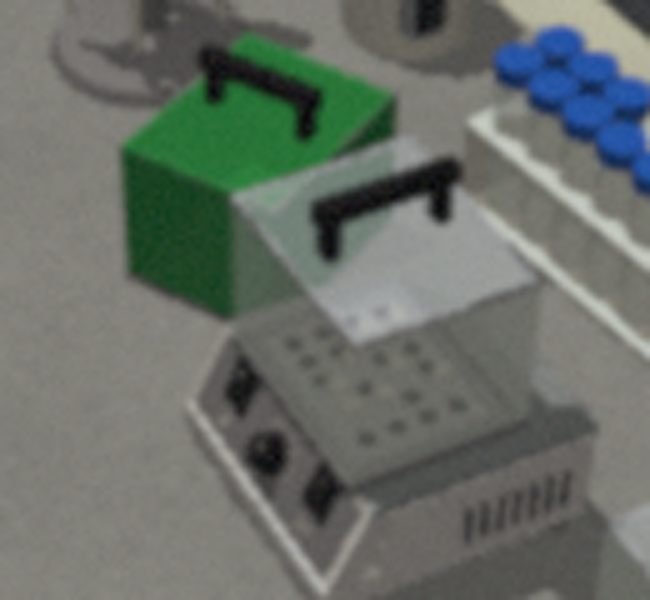

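```bash
cat >> h.py <<'E'
psi=np.radians(-2.9); hx=np.array([np.cos(psi),np.sin(psi),0]); hy=np.array([-np.sin(psi),np.cos(psi),0]); hz=np.array([0,0,1.])
seat=np.array([.6213,.155,.085])
def H(x,y,z): return seat+hx*(x-16)/1e3+hy*y/1e3+hz*(z-85)/1e3
def lean(th):
    th=np.radians(th); z=np.sin(th)*hx-np.cos(th)*hz; return R.from_matrix(np.c_[np.cross(hy,z),hy,z])
E
python3 - <<'E'
from h import *
for n in('top','side'):
    c=dict(np.load(f'c_{n}.npz')); P=pts(c)
    for y in(-50,50):
        p=H(-43.4-2.6,y,69.1+1.4); u,v=proj(c,p)
        m=np.zeros((480,640),bool); m[int(v)-9:int(v)+10,int(u)-9:int(u)+10]=1
        m&=c['color'].max(-1)<45
        nn,l,s_,ce=cv2.connectedComponentsWithStats(m.astype('u1')); i=1+s_[1:,4].argmax()
        print(n,y,'pred',(round(u,1),round(v,1)),'seen',ce[i].round(1),s_[i], 'ray',ray(c,*ce[i],p[2]).round(4),p.round(4))
plan(np.r_[.525,.108,.33],lean(42),15,-1)
E
```

```text
top -50 pred (np.float64(272.0), np.float64(186.1)) seen [272.  186.6] [268 182   9  10  75] ray [0.5557 0.108  0.0705] [0.5568 0.1082 0.0705]
top 50 pred (np.float64(228.2), np.float64(183.0)) seen [228.1 183.2] [224 179  10   9  81] ray [0.5616 0.2083 0.0705] [0.5619 0.2081 0.0705]
side -50 pred (np.float64(344.5), np.float64(207.5)) seen [344.  207.9] [341 203   7  11  43] ray [0.5548 0.1074 0.0705] [0.5568 0.1082 0.0705]
side 50 pred (np.float64(328.5), np.float64(186.1)) seen [328.4 186.6] [326 182   6  10  37] ray [0.5608 0.2064 0.0705] [0.5619 0.2081 0.0705]
[0,-0.35,-0,0.127,-0.07,0.015,-1], [0,-0.35,-0,0.127,-0.07,0.009,-1], [0,-0.35,-0,0.128,-0.069,0.003,-1], [0,-0.35,-0,0.127,-0.07,-0.003,-1], [0,-0.35,-0,0.127,-0.069,-0.01,-1],
[0,-0.35,-0,0.127,-0.07,-0.016,-1], [0,-0.35,-0,0.126,-0.069,-0.022,-1], [0,-0.35,-0,0.124,-0.07,-0.028,-1], [0,-0.35,-0,0.123,-0.069,-0.034,-1], [0,-0.35,-0,0.121,-0.07,-0.04,-1],
[0,-0.34,-0,0.119,-0.069,-0.046,-1], [0,-0.35,-0,0.117,-0.07,-0.052,-1], [0,-0.34,-0,0.114,-0.069,-0.057,-1], [0,-0.35,-0,0.111,-0.07,-0.062,-1], [0.01,-0.34,-0.01,0.108,-0.069,-0.068,-1],
-> [0.525 0.108 0.33 ] err 0.05
```

Call:
arm_command --pt "0 -0.35 0 0.13 -0.07 0.01 -1" --pt "0 -0.35 0 0.13 -0.07 0.01 -1" --pt "0 -0.35 0 0.13 -0.07 0 -1" --pt "0 -0.35 0 0.13 -0.07 0 -1" --pt "0 -0.35 0 0.13 -0.07 -0.01 -1"

```text
clock: 11.1
tool_pos: [0.5877, 0.1389, 0.334]
eef_rot: [0.025, 0.992, -0.003, 0.122]
ft_force: [0.3, 0.2, -0.0]
opening: -0.0001
```

Call:
arm_command --pt "0 -0.35 0 0.13 -0.07 -0.02 -1" --pt "0 -0.35 0 0.13 -0.07 -0.02 -1" --pt "0 -0.35 0 0.12 -0.07 -0.03 -1" --pt "0 -0.35 0 0.12 -0.07 -0.03 -1" --pt "0 -0.35 0 0.12 -0.07 -0.04 -1"

```text
clock: 11.6
tool_pos: [0.5551, 0.1231, 0.3304]
eef_rot: [0.024, 0.97, -0.006, 0.242]
ft_force: [0.7, -0.2, 0.5]
opening: -0.0
```

Call:
arm_command --pt "0 -0.35 0 0.12 -0.07 -0.05 -1" --pt "0 -0.35 0 0.12 -0.07 -0.05 -1" --pt "0 -0.35 0 0.11 -0.07 -0.06 -1" --pt "0 -0.35 0 0.11 -0.07 -0.06 -1" --pt "0 -0.35 0 0.11 -0.07 -0.07 -1"

```text
clock: 12.1
tool_pos: [0.5258, 0.1078, 0.3271]
eef_rot: [0.024, 0.938, -0.011, 0.347]
ft_force: [-0.2, 0.5, 1.0]
opening: -0.0003
```

Call:
arm_command --pt "0 0 0 0 0 0 -1" --pt "0 0 0 0 0 0 -1" --pt "0 0 0 0 0 0 -1" --pt "0 0 0 0 0 0 -1" --pt "0 0 0 0 0 0 -1" --grip_force 80

```text
clock: 12.6
tool_pos: [0.5271, 0.1075, 0.3281]
eef_rot: [0.025, 0.938, -0.011, 0.347]
ft_force: [-0.9, 0.5, 0.4]
opening: 0.0003
```

```bash
python3 - <<'E'
from h import *
st()
n=np.cos(np.radians(28))*-hx+np.sin(np.radians(28))*hz
e=np.cos(np.radians(42))*hx+np.sin(np.radians(42))*hz
sp=H(-44.5,-50,79.9)
print('spot',sp, 'tcp contact',sp-.011*e,'pre40',sp-.011*e+.04*n)
c=cam('side');cv2.imwrite('pics/s8.png',cv2.resize(c['color'][60:240,250:430,::-1],None,fx=3.3,fy=3.3,interpolation=2))
c=cam('top');cv2.imwrite('pics/t8.png',c['color'][...,::-1])
plan(sp-.011*e+.04*n,lean(42),10,-1)
E
```

```text
12.6 [0.5271 0.1075 0.3281] F [-0.95  0.48  0.38] op 0.0003
z [ 0.6494 -0.0382 -0.7595] yaw_y 86.9 q [-0.78  0.09  0.28  2.4   1.49  0.34 -0.38]
spot [0.55834783 0.10812491 0.0799    ] tcp contact [0.55018371 0.10853848 0.07253956] pre40 [0.51491103 0.11032532 0.09131843]
[-0,-0.02,0,0.327,0.006,0.344,-1], [-0,-0.02,0,0.327,0.006,0.343,-1], [-0,-0.02,0,0.328,0.006,0.342,-1], [-0.01,-0.02,0,0.329,0.006,0.341,-1], [-0,-0.02,0,0.33,0.006,0.34,-1],
[-0.01,-0.02,0,0.331,0.006,0.339,-1], [-0,-0.01,0,0.333,0.005,0.338,-1], [-0.01,-0.02,0,0.333,0.006,0.338,-1], [-0,-0.01,0,0.334,0.005,0.336,-1], [-0.01,-0.02,0,0.334,0.005,0.336,-1],
-> [0.5149 0.1103 0.0913] err 0.03
```

View pics/s8.png

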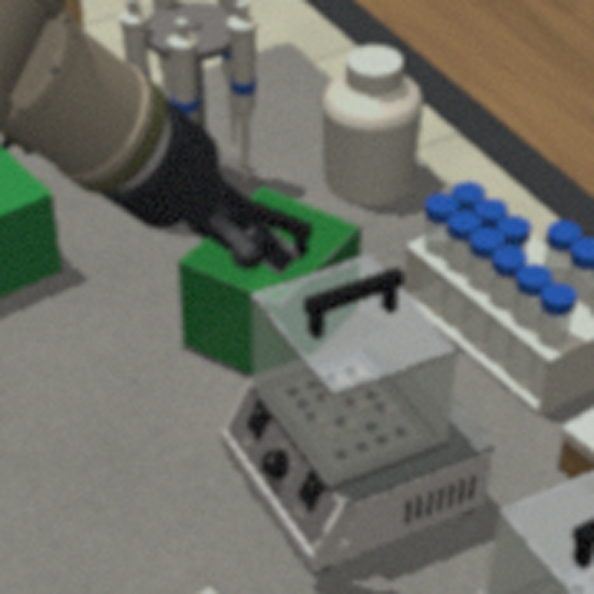

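Call:
arm_command --pt "0 0 0 0.33 0 0.34 -1" --pt "0 0 0 0.33 0 0.34 -1" --pt "0 0 0 0.33 0 0.34 -1" --pt "0 0 0 0.33 0 0.34 -1" --pt "0 0 0 0.33 0 0.34 -1"

```text
clock: 13.2
tool_pos: [0.5205, 0.1074, 0.2153]
eef_rot: [0.025, 0.937, -0.011, 0.347]
ft_force: [-0.1, 1.3, 0.3]
opening: -0.0
```

```bash
python3 - <<'E'
from h import *
st()
E
```

```text
13.2 [0.5205 0.1074 0.2153] F [-0.15  1.29  0.3 ] op -0.0
z [ 0.6508 -0.0384 -0.7583] yaw_y 86.9 q [-0.55  0.35  0.01  2.55  2.32  0.52 -1.3 ]
```

```bash
python3 - <<'E'
from h import *
plan((.528,.1095,.086),R.from_quat(env.get_obs()['eef_rot']),10,-1)
E
```

```text
[0,0,0,0.157,0.006,0.206,-1], [0,0,0,0.157,0.006,0.206,-1], [0,0,0,0.157,0.006,0.206,-1], [0,0,0,0.157,0.006,0.205,-1], [0,0,0,0.158,0.006,0.206,-1],
[0,0,0,0.157,0.006,0.205,-1], [0,0,0,0.158,0.006,0.206,-1], [0,0,0,0.157,0.006,0.205,-1], [0,0,0,0.158,0.006,0.206,-1], [0,0,0,0.157,0.006,0.205,-1],
-> [0.528  0.1095 0.086 ] err 0.0
```

Call:
arm_command --pt "0 0 0 0.16 0 0.21 -1" --pt "0 0 0 0.16 0.01 0.21 -1" --pt "0 0 0 0.16 0 0.21 -1" --pt "0 0 0 0.16 0.01 0.21 -1" --pt "0 0 0 0.16 0 0.21 -1"

```text
clock: 13.7
tool_pos: [0.5246, 0.1085, 0.1565]
eef_rot: [0.022, 0.937, -0.014, 0.348]
ft_force: [0.1, 1.0, -1.4]
opening: -0.0
```

```bash
python3 - <<'E'
from h import *
st()
E
```

```text
13.7 [0.5246 0.1085 0.1565] F [ 0.14  1.   -1.4 ] op -0.0
z [ 0.6508 -0.0412 -0.7581] yaw_y 87.05 q [ 0.12  0.67 -0.98  2.56  2.01  1.07 -0.99]
```

```bash
cat > fk.py <<'E'
import numpy as np
from scipy.optimize import least_squares
from scipy.spatial.transform import Rotation as R
Z=lambda a:R.from_euler('z',a); Y=lambda a:R.from_euler('y',a)
def fk(q,L,s):
    h,a,b,t,off,o7,w=L
    r=Z(s[0]*q[0]+off); p=np.array([0,0,h])
    r=r*Y(q[1]); r=r*Z(s[1]*q[2]); p=p+r.apply([0,0,a])
    r=r*Y(q[3]); r=r*Z(s[2]*q[4]); p=p+r.apply([0,0,b])
    r=r*Y(q[5]); p=p+r.apply([w,0,0]); r=r*Z(s[3]*q[6]+o7); p=p+r.apply([0,0,t])
    return p,r
D=[([-1.198,.599,-.003,1.599,.002,.943,-.08],[.315,.653,.231],[.223,.975,0,0]),
([-.64,.43,-.18,1.89,.1,.82,.89],[.4619,.3692,.2412],[-.101,.995,0,0]),
([-.67,.59,-.15,2.,.16,.57,.85],[.4627,.3687,.1205],[-.1,.995,0,0]),
([-.63,.35,-.19,1.8,.08,.99,.92],[.4624,.3683,.3205],[-.1,.995,0,0]),
([-.29,.41,-.07,1.7,.03,1.03,1.16],[.6214,.1557,.3199],[.025,1,0,0]),
([-.29,.53,-.07,1.82,.05,.79,1.14],[.6217,.1552,.2045],[.025,1,0,0]),
([-.78,.09,.28,2.4,1.49,.34,-.38],[.5271,.1075,.3281],[.025,.938,-.011,.347]),
([-.55,.35,.01,2.55,2.32,.52,-1.3],[.5205,.1074,.2153],[.025,.937,-.011,.347]),
([.12,.67,-.98,2.56,2.01,1.07,-.99],[.5246,.1085,.1565],[.022,.937,-.014,.348])]
if __name__=='__main__':
    import itertools
    best=None
    for s in itertools.product([1,-1],repeat=4):
      for o7 in(0,1.57,3.14,-1.57):
        def f(L):
            e=[]
            for q,p,u in D:
                pp,r=fk(q,L,s); e+=list(pp-p)+list(.3*(r.inv()*R.from_quat(u)).as_rotvec())
            return np.array(e)
        r=least_squares(f,[.34,.4,.4,.25,0,o7,0],max_nfev=60)
        if best is None or r.cost<best[0]: best=(r.cost,s,r.x,np.abs(r.fun).max())
    print(best); np.savez('fk',L=best[2],s=best[1])
    for q,p,u in D: pp,r=fk(q,best[2],best[1]); print((pp-p).round(4))
E
python3 fk.py
```

```text
(np.float64(0.0007811352878917398), (-1, -1, -1, -1), array([ 3.12181970e-01,  6.37968458e-01,  4.47170918e-01,  3.48336588e-01,
       -8.76024719e-02,  1.48941294e+00, -8.08293087e-04]), np.float64(0.018484788080516488))
[ 0.0049 -0.0049 -0.0027]
[0.0009 0.0069 0.0009]
[-0.0079  0.0023 -0.0048]
[0.0001 0.0065 0.0006]
[-0.0021  0.0039 -0.0001]
[ 0.0008  0.0036 -0.0039]
[-0.0045 -0.0034  0.0016]
[-0.0046  0.003  -0.0034]
[0.0054 0.0015 0.0119]
```

Call:
arm_command --pt "0 0.21 0 0 0 0 -1" --pt "0 0.21 0 0 0 0 -1" --pt "0 0.21 0 0 0 0 -1" --pt "0 0.21 0 0 0 0 -1" --pt "0 0.21 0 0 0 0 -1"

```text
clock: 14.2
tool_pos: [0.5243, 0.1085, 0.1556]
eef_rot: [0.023, 0.961, -0.012, 0.276]
ft_force: [0.5, -0.3, -0.1]
opening: -0.0001
```

```bash
python3 - <<'E'
from h import *
from fk import fk
st()
d=np.load('fk.npz'); print(fk(env.get_obs()['q'],d['L'],d['s'])[0])
c=cam('side');cv2.imwrite('pics/s9.png',c['color'][...,::-1])
E
```

```text
14.2 [0.5243 0.1085 0.1556] F [ 0.49 -0.32 -0.1 ] op -0.0001
z [ 0.5306 -0.0359 -0.8469] yaw_y 87.08 q [ 0.18  0.59 -0.94  2.46  1.84  0.82 -0.75]
[0.53266929 0.11325429 0.16570377]
```

View pics/s9.png

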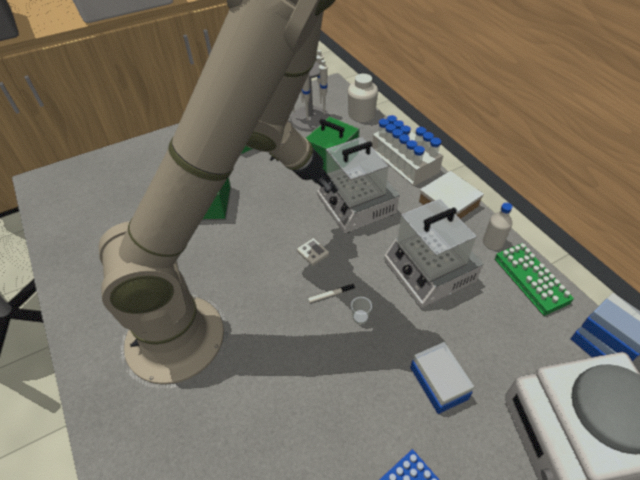

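```bash
python3 - <<'E'
from h import *
plan((.5365,.1091,.081),lean(32),10,-1)
E
```

```text
[-0.01,0,0,0.061,0.004,0.139,-1], [-0.01,0,0,0.061,0.003,0.139,-1], [-0.01,0,0,0.061,0.003,0.14,-1], [-0.01,0,0,0.06,0.003,0.139,-1], [-0,0,0.01,0.061,0.003,0.14,-1],
[-0.01,0,0,0.06,0.003,0.139,-1], [-0,0,0.01,0.061,0.003,0.14,-1], [-0.01,0,0,0.06,0.002,0.139,-1], [-0,0.01,0.01,0.061,0.002,0.14,-1], [-0.01,0,0,0.06,0.002,0.139,-1],
-> [0.5365 0.1091 0.081 ] err 0.06
```

Call:
arm_command --pt "-0.01 0 0 0.06 0 0.14 -1" --pt "-0.01 0 0 0.06 0.01 0.14 -1" --pt "-0.01 0 0 0.06 0 0.14 -1" --pt "-0.01 0 0 0.06 0 0.14 -1" --pt "-0.01 0 0 0.06 0 0.14 -1"

```text
clock: 14.75
tool_pos: [0.5299, 0.1088, 0.117]
eef_rot: [0.021, 0.961, -0.009, 0.277]
ft_force: [0.5, -0.4, 0.5]
opening: -0.0001
```

```bash
python3 - <<'E'
from h import *
st()
E
```

```text
14.75 [0.5299 0.1088 0.117 ] F [ 0.5  -0.44  0.53] op -0.0001
z [ 0.5317 -0.0284 -0.8464] yaw_y 87.37 q [ 0.16  0.7  -0.93  2.48  1.95  0.9  -0.85]
```

Joints steady. Continue.

Call:
arm_command --pt "0 0 0 0.06 0 0.14 -1" --pt "0 0 0 0.06 0 0.14 -1" --pt "0 0 0 0.06 0 0.14 -1" --pt "0 0 0 0.06 0 0.12 -1" --pt "0 0 0 0.05 0 0.1 -1"

```text
clock: 15.25
tool_pos: [0.535, 0.1083, 0.0828]
eef_rot: [0.022, 0.96, -0.009, 0.277]
ft_force: [0.1, 0.4, -0.8]
opening: -0.0002
```

```bash
python3 - <<'E'
from h import *
st()
c=cam('side');cv2.imwrite('pics/s10.png',cv2.resize(c['color'][130:230,290:400,::-1],None,fx=6,fy=6,interpolation=2))
c=cam('top');cv2.imwrite('pics/t10.png',cv2.resize(c['color'][100:220,200:330,::-1],None,fx=5,fy=5,interpolation=2));np.savez('c10t',**c)
st()
E
```

```text
15.25 [0.535  0.1083 0.0828] F [ 0.11  0.41 -0.77] op -0.0002
z [ 0.5323 -0.0287 -0.846 ] yaw_y 87.34 q [ 0.14  0.79 -0.91  2.49  2.03  0.98 -0.91]
15.35 [0.5348 0.1082 0.0825] F [ 0.   -0.45  0.41] op 0.0003
z [ 0.5316 -0.0288 -0.8465] yaw_y 87.34 q [ 0.14  0.79 -0.91  2.49  2.03  0.98 -0.91]
```

View pics/s10.png

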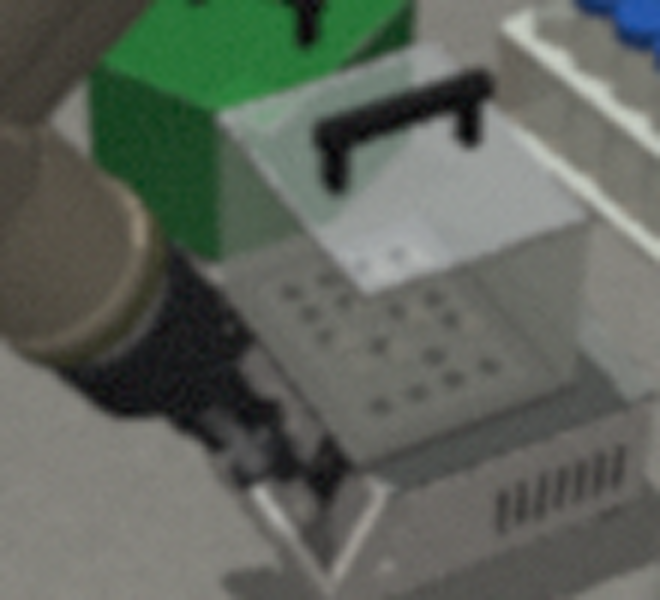

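View pics/t10.png

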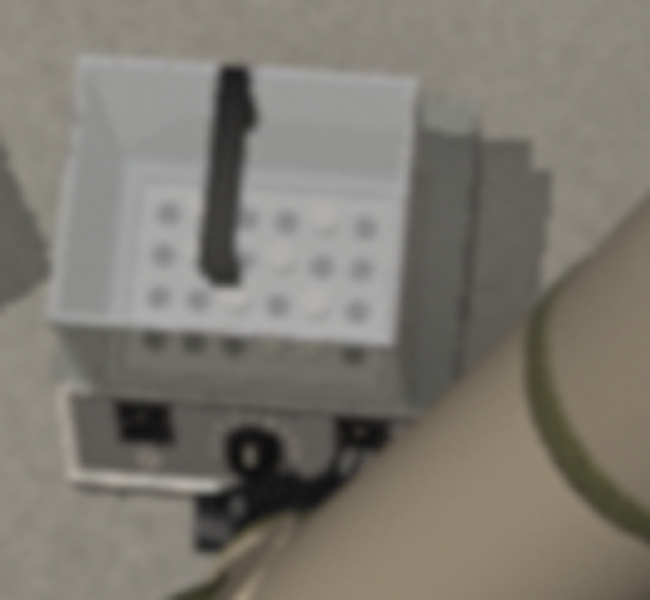

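Call:
arm_command --pt "0 0 0 -0.02 0 0.035 -1" --pt "0 0 0 -0.02 0 0.035 -1" --pt "0 0 0 -0.02 0 0.035 -1" --pt "0 0 0 -0.02 0 0.035 -1" --pt "0 0 0 -0.02 0 0.035 -1"

```text
clock: 15.85
tool_pos: [0.5441, 0.1078, 0.0788]
eef_rot: [0.022, 0.96, -0.009, 0.278]
ft_force: [0.5, 0.2, -0.5]
opening: -0.0002
```

```bash
python3 - <<'E'
from h import *
st()
c=dict(np.load('c10t.npz'))
W=np.array([ray(c,(u+.5)/5-.5+200,(v+.5)/5-.5+100,.195)[:2] for u,v in [(80,57),(418,77),(397,345),(48,320)]])
print(W.mean(0)); e=np.diff(W,axis=0); print(np.degrees(np.arctan2(e[:,1],e[:,0])),np.linalg.norm(e,axis=1))
E
```

```text
15.85 [0.5441 0.1078 0.0788] F [ 0.54  0.2  -0.5 ] op -0.0002
z [ 0.5329 -0.0288 -0.8457] yaw_y 87.33 q [ 0.15  0.8  -0.91  2.47  2.04  0.98 -0.89]
[0.62170684 0.15403178]
[-92.32813405 177.7325597   86.99847386] [0.14337606 0.11842307 0.14541603]
```

Call:
arm_command --pt "0 0 0 -0.017 0.005 0.011 -1" --pt "0 0 0 -0.01 0.005 0.017 -1" --pt "0 0 0 -0.01 0 0.017 -1" --pt "0 0 0 -0.01 0 0.017 -1" --pt "0 0 0 -0.01 0 0.017 -1"

```text
clock: 16.35
tool_pos: [0.5481, 0.1081, 0.0769]
eef_rot: [0.021, 0.961, -0.009, 0.277]
ft_force: [-4.4, 0.0, 4.9]
opening: -0.0001
```

```bash
python3 - <<'E'
from h import *
st()
E
```

```text
16.35 [0.5481 0.1081 0.0769] F [-4.43  0.01  4.91] op -0.0001
z [ 0.5323 -0.0286 -0.8461] yaw_y 87.36 q [ 0.15  0.81 -0.9   2.46  2.04  0.97 -0.88]
```

Call:
arm_command --pt "0 0 0 -0.01 0 0.017 -1" --pt "0 0 0 -0.01 0 0.017 -1" --pt "0 0 0 -0.01 0 0.017 -1" --pt "0 0 0 0 0 0 -1" --pt "0 0 0 0 0 0 -1"

```text
clock: 16.85
tool_pos: [0.5512, 0.1079, 0.0754]
eef_rot: [0.022, 0.96, -0.009, 0.277]
ft_force: [0.4, 0.4, 0.7]
opening: -0.0002
```

```bash
python3 - <<'E'
from h import *
st()
E
```

```text
16.85 [0.5512 0.1079 0.0754] F [0.42 0.4  0.71] op -0.0002
z [ 0.5326 -0.029  -0.8459] yaw_y 87.32 q [ 0.15  0.81 -0.9   2.46  2.05  0.97 -0.88]
```

Call:
arm_command --pt "0 0 0 0.03 0 -0.05 -1" --pt "0 0 0 0.06 0 -0.1 -1" --pt "0 0 0 0.06 0 -0.1 -1" --pt "0 0 0 0 0 -0.2 -1" --pt "0 0 0 0 0 -0.3 -1"

```text
clock: 17.35
tool_pos: [0.524, 0.1094, 0.1034]
eef_rot: [0.022, 0.961, -0.009, 0.277]
ft_force: [0.8, 0.5, 0.5]
opening: 0.0002
```

```bash
python3 - <<'E'
from h import *
st()
plan((.53,.09,.19),lean(20),10,-1)
E
```

```text
17.35 [0.524  0.1094 0.1034] F [0.81 0.47 0.48] op 0.0002
z [ 0.5317 -0.0286 -0.8464] yaw_y 87.35 q [ 0.14  0.74 -0.93  2.5   1.99  0.95 -0.89]
[-0,0.15,0,-0.104,-0.039,-0.139,-1], [-0,0.15,0,-0.101,-0.039,-0.141,-1], [-0,0.15,0.01,-0.098,-0.039,-0.143,-1], [-0,0.15,0,-0.095,-0.039,-0.145,-1], [-0,0.15,0.01,-0.092,-0.039,-0.147,-1],
[-0,0.15,0,-0.089,-0.039,-0.149,-1], [-0,0.16,0.01,-0.086,-0.039,-0.151,-1], [-0.01,0.15,0,-0.082,-0.039,-0.153,-1], [-0,0.16,0.01,-0.079,-0.038,-0.155,-1], [-0.01,0.15,0,-0.075,-0.038,-0.157,-1],
-> [0.53 0.09 0.19] err 0.03
```

Call:
arm_command --pt "0 0.1 0 -0.15 0 -0.25 -1" --pt "0 0.1 0 -0.15 0 -0.25 -1" --pt "0 0.1 0 -0.15 0 -0.25 -1" --pt "0 0.1 0 -0.15 0 -0.25 -1" --pt "0 0.1 0 -0.14 0 -0.25 -1"

```text
clock: 17.85
tool_pos: [0.5242, 0.11, 0.1772]
eef_rot: [0.022, 0.97, -0.008, 0.244]
ft_force: [-1.3, -0.5, -0.3]
opening: -0.0
```

Call:
arm_command --pt "0 0.1 0 -0.14 0 -0.25 -1" --pt "0 0.1 0 -0.14 0 -0.25 -1" --pt "0 0.1 0 -0.14 0 -0.25 -1" --pt "0 0.1 0 -0.14 0 -0.25 -1" --pt "0 0.1 0 -0.14 0 -0.25 -1"

```text
clock: 18.35
tool_pos: [0.5272, 0.1103, 0.2487]
eef_rot: [0.022, 0.977, -0.007, 0.21]
ft_force: [-1.1, -0.4, 0.2]
opening: 0.0001
```

```bash
python3 - <<'E'
from h import *
st()
c=cam('side');cv2.imwrite('pics/s11.png',cv2.resize(c['color'][130:230,290:400,::-1],None,fx=6,fy=6,interpolation=2))
c=cam('top');cv2.imwrite('pics/t11.png',cv2.resize(c['color'][100:220,200:330,::-1],None,fx=5,fy=5,interpolation=2));cv2.imwrite('pics/t11f.png',c['color'][...,::-1]);np.savez('c11t',**c)
st()
E
```

```text
18.35 [0.5272 0.1103 0.2487] F [-1.05 -0.4   0.17] op 0.0001
z [ 0.4101 -0.0232 -0.9117] yaw_y 87.39 q [ 0.32  0.37 -0.96  2.26  1.14  0.6   0.02]
18.45 [0.5285 0.1105 0.2498] F [-0.77 -0.55 -1.05] op -0.0004
z [ 0.4129 -0.0228 -0.9105] yaw_y 87.33 q [ 0.32  0.37 -0.96  2.26  1.14  0.6   0.02]
```

View pics/s11.png

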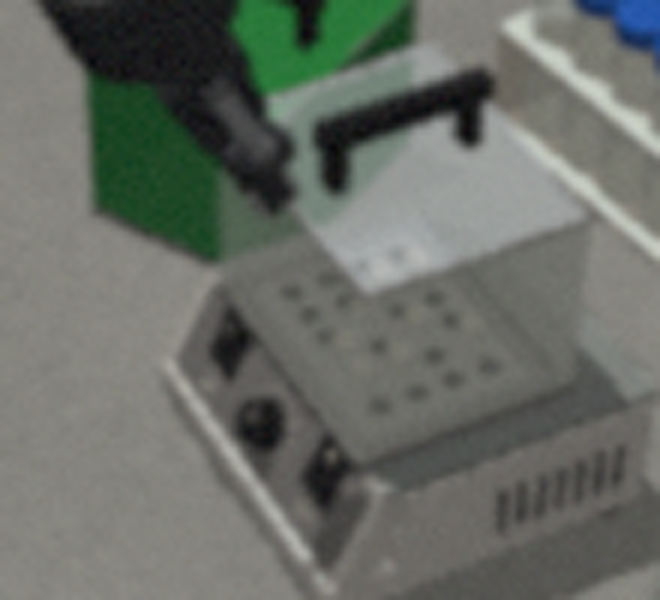

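View pics/t11f.png

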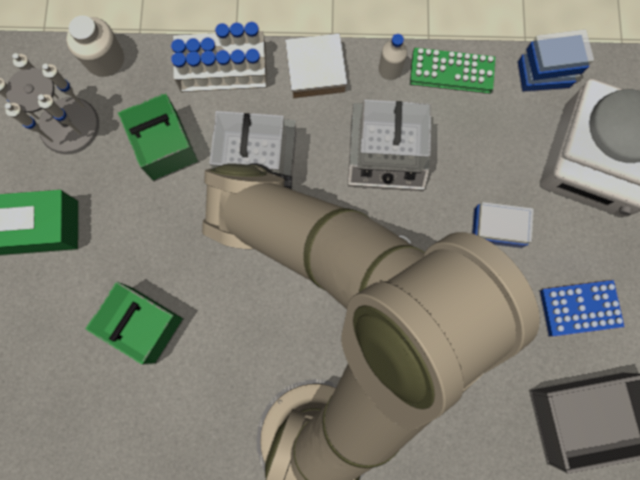

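```bash
python3 - <<'E'
from h import *
c=cam('side');im=c['color'][...,::-1]; s=dict(np.load('c_side.npz'))['color'][...,::-1]
z=lambda i,u,v:cv2.resize(i[v-14:v+14,u-16:u+16],(384,290),interpolation=2)
cv2.imwrite('pics/cmp.png',np.vstack([np.hstack([z(im,344,207),z(s,344,207)]),np.hstack([z(im,415,288),z(im,329,186)])]))
for n,a in(('now',im),('before',s)):
    print(n,'moved px vs start around bystanders')
d=np.abs(im.astype(int)-s.astype(int)).max(-1)
for k,(u,v) in dict(timer=(312,250),marker=(332,294),beaker=(361,310),tipbox=(442,376),busyhood=(435,225)).items(): print(k,d[v-12:v+12,u-15:u+15].mean().round(1))
E
```

```text
now moved px vs start around bystanders
before moved px vs start around bystanders
timer 8.8
marker 13.1
beaker 17.5
tipbox 10.2
busyhood 7.9
```

View pics/cmp.png

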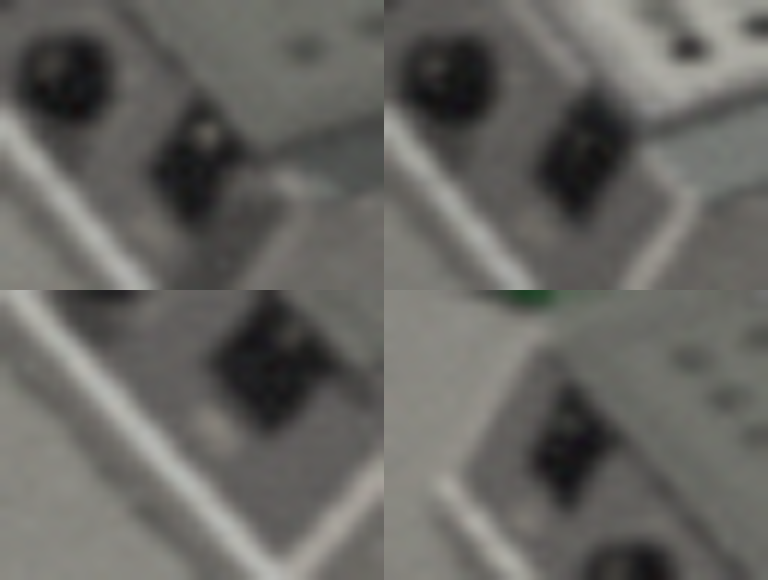

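```bash
python3 -c "
from h import *
st(); print(ticket.job_done())"
```

```text
18.5 [0.528  0.11   0.2486] F [-0.01 -0.16  0.17] op 0.0
z [ 0.412  -0.0235 -0.9109] yaw_y 87.31 q [ 0.32  0.37 -0.96  2.26  1.14  0.6   0.01]
the job is handed in; nothing more can be done
None
```

The spare hood is seated on the open heater and that heater's heating is switched on. I handed the job in at 18.5 s on the robot's clock; no verdict was reported.

- **Hood:** I picked it up by the bar handle and lowered it over the kerb. Contact came at the expected height with only a few newtons, and I let go after that. A top view taken just before the push put the hood centre at (0.6217, 0.1540), about 1 mm from my estimate of the seat. It was within about 1° of square.
- **HEAT rocker:** I pushed its upper half with the shut fingertips, leaning back 32°. The push force rose to about 6–7 N and then fell to zero, which fits it snapping over. Afterwards it looks like the running heater's HEAT rocker in the side picture. I could not read the joint value itself.
- **Lean angle:** My first try, at about 42°, ran joint 4 to its limit. I reduced the lean to 32° before pushing, still within the recommended range.
- **Bystanders:** The arm came near none of them. The before/after picture difference was small at the tip box, the timer and the running heater's hood. It was larger at the marker and beaker, which I put down to the arm's shadow but did not check. The MIX rocker still looks off.

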